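Take the finished block out of the cam vice and build up the column of manifold blocks

TASK

The last manifold block is done: swing the vice's cam lever round until the sliding jaw has let go of it, then lift the block out of the vice. Stack it and the loose block, in either order, on the column of two blocks that has been begun, so that it stands four high: each block flat with its wide ports up, lengthwise with the ones below and flush with them all round. Set the blocks down gently, do not shove the column out of its place, and leave the oil can, the needle file and the marker where they are.

Things in the scene. Friction and masses are not known exactly. Their poses are not given: they have to be found in the camera images.
- column_lower: Bottom block of the begun column: tan manifold block, 44 x 211 x 44 mm, about 0.8 kg, two wide ports in its top face, smaller ones in sides and ends; origin at the centre of its underside, y along its length, z up. It lies on the cart top to the right of the vice, roughly across the robot's view, in the nearer or the farther of two places.
- column_upper: Second block of the begun column, lying flush on the first, its underside 44 mm and its top 88 mm above the cart: tan manifold block, 44 x 211 x 44 mm, about 0.8 kg, two wide ports in its top face, smaller ones in sides and ends; origin at the centre of its underside, y along its length, z up. The next block goes on top of it.
- loose_block: The loose block, lying alone on the cart top in the other of the two places, about 0.14 m nearer to or farther from the robot than the column, roughly parallel to it: tan manifold block, 44 x 211 x 44 mm, about 0.8 kg, two wide ports in its top face, smaller ones in sides and ends; origin at the centre of its underside, y along its length, z up.
- finished_block: The block in the vice: tan manifold block, 44 x 211 x 44 mm, about 0.8 kg, two wide ports in its top face, smaller ones in sides and ends; origin at the centre of its underside, y along its length, z up. Clamped across its width near mid-length, on two parallels 40 mm above the cart: its top is at 84 mm, 30 mm above the jaws; its ends stand 60 mm out of the jaws.
- machine_vice: Grey cam-action machine vice bolted to the cart, 195 x 124 mm, 54 mm high over its jaws, jaws 90 mm wide; origin on its underside below the middle of the gap between the closed jaws. The fixed jaw is at +x, the sliding jaw at -x and the cam lever's pivot 93 mm from the origin towards -x; z up.
- lever_grip (a point): Middle of the lever's upright black round grip, 20 mm in diameter, from 62 to 96 mm above the cart, this point at 80 mm; 82 mm from the lever's upright pivot axis, which stands at (-0.093, 0) in the vice's frame. Clamped, the lever points along the vice's +y.
- cam_lever (a joint): Angle of the cam lever about its upright pivot: 0 clamped (lever along the vice's +y), growing counter-clockwise seen from above, to 1.75 at its stop (lever towards the vice's -x and a little past it). It takes about 6 N at the grip and stays where it is left.
- sliding_jaw (a joint): Travel of the sliding jaw away from the clamped block, m: about 0 clamped, 5.7 mm for each rad of the lever, so about 10 mm at the lever's stop; moved only by the lever.
- oil_can: Bystander: cream oil can with a red spout, 41 mm across, 110 mm tall, standing on the cart's 6 mm high back rim; origin at the centre of its underside.
- needle_file: Bystander: needle file with a wooden handle, 166 mm long, 14 mm thick, lying along the cart's back rim; origin at the centre of its underside.
- marker: Bystander: black marker pen with a red end, 130 mm long, 13 mm thick, lying along the cart's front rim; origin at the centre of its underside.

How it is judged:
On the way:
1. the cam lever is swung and the sliding jaw stands at least 5 mm off, with the block still resting in the vice (value of joint sliding_jaw above 0.005 m and distance between finished_block and machine_vice below 0.05 m), for 0.2 s.
At the end, for the whole second after the job is handed in: Loose and vice block are, in either order, third and fourth of the column: within 8 mm of flush with its second block both ways, heights within 5 mm, 0.08 rad in line, 0.06 rad level; the begun two flush within 8 mm and within 25 mm of their place; all at rest (((x of loose_block in the frame of column_upper between -0.008 and 0.008 m and y of loose_block in the frame of column_upper between -0.008 and 0.008 m and z of loose_block in the frame of column_upper between 0.039 and 0.049 m and angle between the y axis of each of loose_block, finished_block and the y axis of column_upper, either way round below 0.08 rad and angle between each of loose_block, finished_block's own z axis and vertical below 0.06 rad and x of finished_block in the frame of column_upper between -0.008 and 0.008 m and y of finished_block in the frame of column_upper between -0.008 and 0.008 m and z of finished_block in the frame of column_upper between 0.083 and 0.093 m) or (x of finished_block in the frame of column_upper between -0.008 and 0.008 m and y of finished_block in the frame of column_upper between -0.008 and 0.008 m and z of finished_block in the frame of column_upper between 0.039 and 0.049 m and angle between the y axis of each of finished_block, loose_block and the y axis of column_upper, either way round below 0.08 rad and angle between each of finished_block, loose_block's own z axis and vertical below 0.06 rad and x of loose_block in the frame of column_upper between -0.008 and 0.008 m and y of loose_block in the frame of column_upper between -0.008 and 0.008 m and z of loose_block in the frame of column_upper between 0.083 and 0.093 m)) and distance of each of column_upper, column_lower from where it was at the start of the episode below 0.025 m and x of column_upper in the frame of column_lower between -0.008 and 0.008 m and y of column_upper in the frame of column_lower between -0.008 and 0.008 m and z of column_upper in the frame of column_lower between 0.039 and 0.049 m and angle between the y axis of column_upper and the y axis of column_lower, either way round below 0.08 rad and angle between column_upper's own z axis and vertical below 0.06 rad and linear speed of each of column_lower, column_upper, loose_block, finished_block below 0.02 m/s); the robot touches nothing.
It fails at once if the oil can is knocked away by more than 30 mm (distance of oil_can from where it was at the start of the episode above 0.03 m).
It fails at once if the marker pen is knocked away by more than 30 mm (distance of marker from where it was at the start of the episode above 0.03 m).
It fails at once if the needle file is knocked away by more than 30 mm (distance of needle_file from where it was at the start of the episode above 0.03 m).
It fails at once if a block is slammed onto the column (contact force between any of loose_block, finished_block and column_upper above 100 N or contact force between loose_block and finished_block above 100 N).
It fails at once if a block is let fall onto the column from more than about 8 mm ((linear speed of loose_block above 0.4 m/s and contact force between the fingers and loose_block below 0.5 N and horizontal distance between loose_block and column_upper below 0.06 m) or (linear speed of finished_block above 0.4 m/s and contact force between the fingers and finished_block below 0.5 N and horizontal distance between finished_block and column_upper below 0.06 m)).
It also fails if it takes over 58 s, if anything falls off the work surface, if the arm or the gripper's body presses on something with over 40 N, if the wrist force passes 120 N, or if a joint passes its speed limit or range.

ROBOT

A 6-joint arm with a two-finger parallel gripper is mounted at the origin on a cart in front of the work surface, level with it; the furniture and walls round the work are solid. World frame = base frame: x ahead of the robot, y to its left, z up, the work surface at z = 0. Lengths are in m, angles in rad, forces in N, time in s.
With the tool pointing down it reaches from about 0.375 to 0.9 m from the base axis. Payload 3.1 kg.
Tool frame: the origin (TCP) lies at the very end of the fingers, on their centre line; the grasp point (between the pads) lies 19 mm behind it; z points along the fingers, y is the line along which they close (so a half turn about z gives the same grasp; the last joint's range is limited). The gripper opens to 85 mm and grips with 20 to 120 N. Pads are 22 mm wide; open, the fingers measure 114 mm over their backs; the gripper's body (76 mm by 85 mm) begins 54 mm behind the grasp point. The pads swing forward as they close: fully open they stand 13 mm farther back than shut.
Start: joints at [1.107, 0.527, 1.433, -0, 1.181, -0.178], TCP at [0.176, 0.6, 0.231] pointing down, gripper open.
Joint ranges: [-3.08, 3.08], [-0.75, 2.2], [0.22, 2.44], [-1.43, 4.57], [0, 2.65], [-2.85, 2.85]. Speed limits (rad/s): [2.79, 2.79, 3.14, 3.14, 3.14, 3.14].

INTERFACE

Orientations are given as a unit quaternion [x, y, z, w].
In Python, from station import telemetry, snapshot, ticket gives the robot as it stands.
- The arm moves only by the tool move_arm, never from a script. Its argument "commands" is text: rows parted by semicolons, each of 7 numbers parted by spaces: the shift along the tool's x, y, z in mm, then the turn, a rotation vector about the tool's x, y, z in degrees, then the opening, from -1 (shut) to 1 (fully open). A call has exactly 5 rows; each row is the pose to reach, as a shift and turn from the pose commanded when the call began, along the tool's axes at that moment; what a row does not reach only later rows make up. A row lasts 1/8 s, in which the tool goes at most 62.5 mm and 10.7 degrees, less where a joint would pass 70% of its speed; a pose out of reach is approached as far as the arm can. A call with a gripper value outside its range is refused whole. The fingers move at their own pace and stop on an object; "grip_force" is the grip in N (left out, the last holds). Time passes only in rows, so rows that repeat a pose let the fingers close, or fill a call up. It gives the time, the measured TCP pose, the force, the opening and the grip force at its end, in the units of the state.
- telemetry.sense(): the state, without advancing time (a new reading comes with each control period).
- snapshot(name): name is "scene" or "top"; returns a dict with "image" (420x560x3 uint8, red, green, blue), "fx", "fy", "cx", "cy" (pixels), "pose" (4x4, takes a point from camera to world coordinates). Camera axes: x right, y down, z forward; pixel columns grow to the right and rows downward; lengths in m; the calibration is good to about 2 mm. A picture is of the moment at which its call begins. There is no depth.
- ticket.sign_off(): hands the job in; it is judged then, once.
The state is a dict: "t": time; "q": joint angles; "qd": joint speeds; "tau": joint torques, N m; "tcp_pos": TCP position; "tool_rot": TCP orientation; "force": force on the tool from outside, world axes, zero at the start; "ft_torque": the same for the moment, N m; "finger_gap": opening from 0.0 (shut) to 1.0 (fully open); "gripper_force": force on a finger pad.
Only numpy, scipy, OpenCV 4.12 (cv2) and the standard library are available. Lean on these libraries where they do the work, as an engineer would, in place of code of your own. Each camera call takes 0.05 s, during which the arm holds its last target. There are 200 camera calls.

## Working session

There is one attempt and no reset: what is moved stays moved. The work goes in short steps, Python scripts to look and compute and a tool call to move; the robot and the scene stay as the last step left them, time stands still between calls to the robot, and variables do not carry over. Pictures are saved under pics/ and viewed, at most 10 in all, crops included, and the job is handed in when it is done.

Besides the shell and the picture viewer there is one more tool, called after "Call:" as name(argument=value, ...) on one line, values as JSON. move_arm: Moves the arm, as the interface text tells. Its arguments: {"type":"object","properties":{"commands":{"type":"string"},"grip_force":{"type":"number"}},"required":["commands"]}

```bash
ls; mkdir -p pics
python3 - <<'E'
from station import telemetry, snapshot
import cv2,json,numpy as np
print(telemetry.sense())
for n in("scene","top"):
    s=snapshot(n);cv2.imwrite(f"pics/{n}0.png",s["image"][:,:,::-1])
    print(n,s["fx"],s["fy"],s["cx"],s["cy"],np.round(s["pose"],4).tolist())
E
```

```text
pics
{'t': 0.0, 'q': array([ 1.10750571e+00,  5.28498059e-01,  1.43392231e+00, -2.69404161e-06,
        1.18137739e+00, -1.78535145e-01]), 'qd': array([-0.00028636, -0.00068617, -0.00025703, -0.00050497,  0.00033359,
        0.00046354]), 'tau': array([ 5.22193591e-05, -4.42365253e+01, -1.78020072e+01, -3.88532726e-04,
        8.65752634e-03, -8.36933253e-06]), 'tcp_pos': array([0.17524242, 0.59917711, 0.23030766]), 'tool_rot': array([ 1.41896597e-01,  9.89880872e-01, -1.04665788e-03, -3.46599440e-04]), 'force': array([-0.76179879, -0.5689371 ,  0.86084233]), 'ft_torque': array([-0.0188834 , -0.05214242,  0.03430308]), 'gripper_force': 0.0, 'finger_gap': 1.0020467179445864}
scene 433.6971981324963 433.6971981324963 273.211017832861 211.2620986022404 [[0.8595, -0.3231, 0.3962, 0.188], [-0.5108, -0.5729, 0.641, -0.5711], [0.0198, -0.7533, -0.6574, 0.6882], [0.0, 0.0, 0.0, 1.0]]
top 414.82877690173575 414.82877690173575 278.4288834078915 208.32571826951846 [[-0.0024, -0.9976, 0.0691, 0.4646], [-0.9999, 0.0031, 0.0102, -0.0035], [-0.0104, -0.069, -0.9976, 0.9084], [0.0, 0.0, 0.0, 1.0]]
```

View pics/scene0.png

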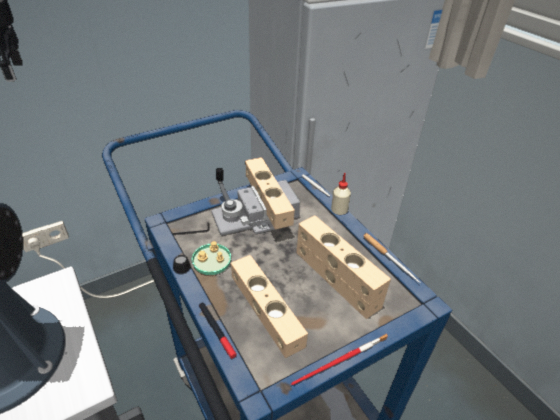

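View pics/top0.png

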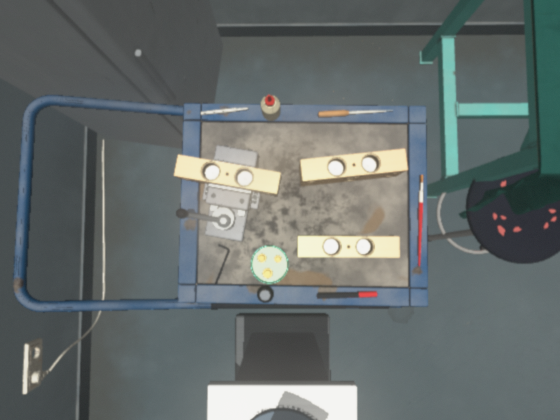

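The scene view shows the vice with its block at (268,190), the column of two at (342,265), the loose block at (268,305) and the lever grip at (220,175). In the top view these are the vice block at (227,174), the column at (354,165), the loose block at (349,247) and the grip at (182,213). So the column is in the farther place.

```bash
cat > h.py <<'E'
import cv2,numpy as np
from station import telemetry,snapshot
from scipy.spatial.transform import Rotation as R
def ray(s,uv):
    uv=np.atleast_2d(uv).astype(float);d=np.c_[(uv[:,0]-s["cx"])/s["fx"],(uv[:,1]-s["cy"])/s["fy"],np.ones(len(uv))]
    P=np.array(s["pose"]);return P[:3,3],d@P[:3,:3].T
def onz(s,uv,z):
    o,d=ray(s,uv);return o+d*((z-o[2])/d[:,2])[:,None]
def tri(s1,u1,s2,u2):
    o1,d1=ray(s1,u1);o2,d2=ray(s2,u2);d1=d1[0];d2=d2[0]
    t=np.linalg.lstsq(np.c_[d1,-d2],o2-o1,rcond=None)[0]
    p,q=o1+d1*t[0],o2+d2*t[1];return (p+q)/2,np.linalg.norm(p-q)
def blobs(img,vmin,amin=800):
    hsv=cv2.cvtColor(img,cv2.COLOR_RGB2HSV)
    m=cv2.inRange(hsv,(12,50,vmin),(32,200,255))
    c,_=cv2.findContours(m,cv2.RETR_EXTERNAL,cv2.CHAIN_APPROX_NONE)
    return m,[k for k in c if cv2.contourArea(k)>amin]
E
python3 - <<'E'
from h import *
o=[]
for n,b in(("scene",(200,140,200,220)),("top",(165,140,250,125))):
    s=snapshot(n);hsv=cv2.cvtColor(s["image"],cv2.COLOR_RGB2HSV)
    pts=[(342,265),(300,245),(345,288),(268,305),(290,345),(268,190),(280,225)] if n=="scene" else [(354,165),(320,180),(300,167),(349,254),(200,180),(310,247)]
    print(n,[(p,hsv[p[1],p[0]].tolist()) for p in pts])
    for v in(150,200,225):
        m,cs=blobs(s["image"],v)
        print(v,[(np.round(cv2.minAreaRect(c)[0],1).tolist(),np.round(cv2.minAreaRect(c)[1],1).tolist(),round(cv2.minAreaRect(c)[2],1),cv2.contourArea(c)) for c in cs])
    x,y,w,h=b;c=s["image"][y:y+h,x:x+w,::-1];k=2.7 if n=="scene" else 3.2
    cv2.imwrite(f"pics/{n}1.png",cv2.resize(c,None,fx=k,fy=k,interpolation=cv2.INTER_CUBIC))
E
```

```text
scene [((342, 265), [15, 79, 145]), ((300, 245), [15, 83, 141]), ((345, 288), [16, 81, 142]), ((268, 305), [19, 67, 121]), ((290, 345), [17, 78, 148]), ((268, 190), [20, 61, 126]), ((280, 225), [15, 76, 157])]
150 [([270.6, 300.9], [109.9, 27.1], 54.5, 2313.0), ([343.9, 252.2], [106.4, 20.5], 40.0, 1906.0), ([271.8, 190.4], [77.0, 24.4], 64.9, 1296.0)]
200 [([267.7, 298.8], [102.0, 24.5], 54.0, 2167.5), ([343.6, 251.6], [105.1, 19.7], 39.8, 1791.5)]
225 []
top [((354, 165), [18, 77, 168]), ((320, 180), [18, 75, 136]), ((300, 167), [19, 72, 160]), ((349, 254), [27, 34, 245]), ((200, 180), [18, 75, 201]), ((310, 247), [28, 31, 245])]
150 [([348.5, 246.0], [22.0, 103.0], 90.0, 1399.0), ([227.0, 174.1], [106.2, 24.0], 9.8, 1174.5), ([353.3, 164.6], [23.9, 107.5], 83.9, 2379.5)]
200 [([353.5, 164.1], [22.5, 105.7], 83.9, 1937.5)]
225 []
```

View pics/scene1.png

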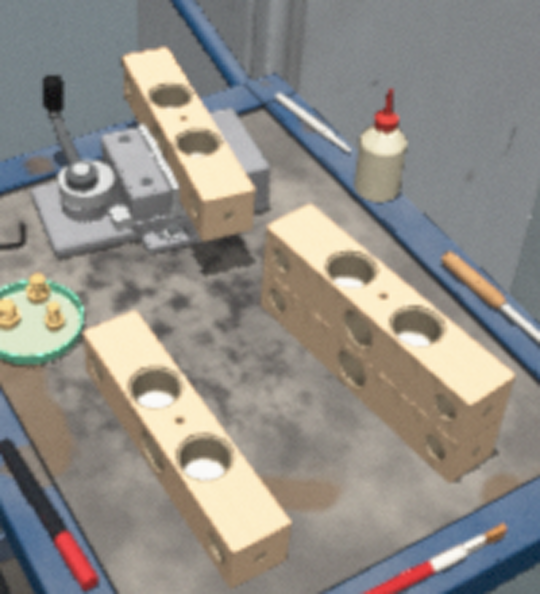

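View pics/top1.png

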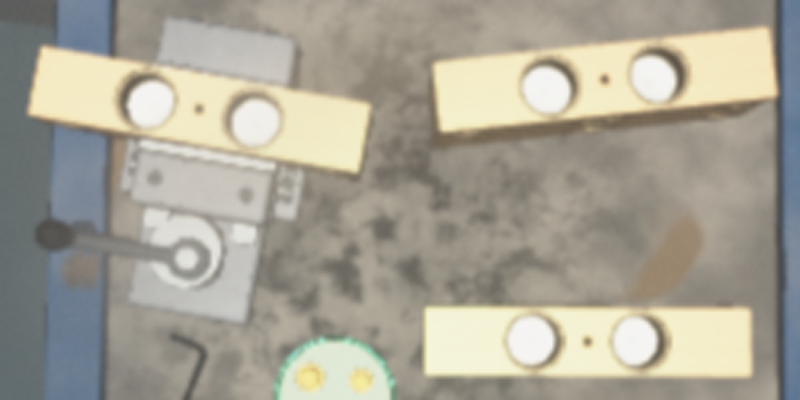

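Crops: the small centre holes sit at, in full-frame pixels, column top (353.8,164.7) / scene (341.9,249.6), loose (348.4,246.6) / (266.3,295.6), vice block (227.2,173.8) / (267.8,183.7). The grip's top is at top (181.9,213.1) / scene (219.6,168.5), and the pivot at top (223.4,220.6).

```bash
cat >> h.py <<'E'
def faces(s,vmin=185):
    hsv=cv2.cvtColor(s["image"],cv2.COLOR_RGB2HSV)
    m=cv2.inRange(hsv,(10,22,vmin),(36,140,255));out=[]
    c,_=cv2.findContours(m,cv2.RETR_EXTERNAL,cv2.CHAIN_APPROX_NONE)
    return [cv2.convexHull(k) for k in c if cv2.contourArea(cv2.convexHull(k))>900]
def pose(s,hull,z):
    "centre, long-axis direction angle and size of a top-face outline on plane z"
    w=onz(s,hull[:,0],z)[:,:2].astype(np.float32)*1000
    b=cv2.boxPoints(cv2.minAreaRect(w));e=[b[1]-b[0],b[2]-b[1]];L=max(e,key=np.linalg.norm)
    a=np.arctan2(L[1],L[0]);a=(a+np.pi/2)%np.pi-np.pi/2 
    return b.mean(0)/1000,a%np.pi,sorted(np.linalg.norm(x) for x in e)
E
python3 - <<'E'
from h import *
a=snapshot("top");b=snapshot("scene")
for n,u,v,z in(("col",(353.8,164.7),(341.9,249.6),.088),("loose",(348.4,246.6),(266.3,295.6),.044),("vice",(227.2,173.8),(267.8,183.7),.084),("grip",(181.9,213.1),(219.6,168.5),.096)):
    p,e=tri(a,u,b,v);print(n,p.round(4),"gap",round(e,4),onz(a,u,z)[0].round(4),onz(b,v,z)[0].round(4))
print("pivot",onz(a,(223.4,220.6),.05))
for vm in(175,190):
  for n,s in(("top",a),("scene",b)):
    for h in faces(s,vm):
        c=h[:,0].mean(0); 
        z=min(((.088,(354,164),(342,251)),(.044,(349,247),(268,300)),(.084,(227,174),(270,190))),key=lambda t:np.hypot(*(c-np.array(t[1 if n=="top" else 2]))))[0]
        print(vm,n,z,*[np.round(x,4) for x in pose(s,h,z)])
E
```

```text
col [ 0.6084 -0.1458  0.0866] gap 0.0001 [ 0.6081 -0.1455  0.088 ] [ 0.6075 -0.1468  0.088 ]
loose [ 0.4445 -0.1396  0.043 ] gap 0.0 [ 0.4445 -0.1394  0.044 ] [ 0.4441 -0.1403  0.044 ]
vice [0.5914 0.1079 0.0827] gap 0.0005 [0.5914 0.1076 0.084 ] [0.5903 0.1065 0.084 ]
grip [0.5118 0.194  0.0993] gap 0.0002 [0.512  0.1947 0.096 ] [0.5135 0.1983 0.096 ]
pivot [[0.49888688 0.11947912 0.05      ]]
175 top 0.044 [ 0.4448 -0.1386] 1.5684 [ 47.4799 211.4915]
175 top 0.084 [0.5917 0.1085] 1.3896 [ 51.0479 211.922 ]
175 top 0.088 [ 0.6207 -0.1437] 1.6726 [ 69.2954 212.6704]
175 scene 0.044 [ 0.4444 -0.135 ] 1.5297 [ 51.874  221.0614]
175 scene 0.088 [ 0.6127 -0.1277] 1.661 [ 61.2972 246.6224]
175 scene 0.084 [0.591  0.1083] 1.3922 [ 45.8872 214.8734]
190 top 0.044 [ 0.4447 -0.1386] 1.5684 [ 43.3967 211.4448]
190 top 0.084 [0.5914 0.1083] 1.3868 [ 50.325  210.7544]
190 top 0.088 [ 0.6096 -0.1448] 1.674 [ 46.2898 211.3444]
190 scene 0.044 [ 0.4443 -0.1383] 1.5596 [ 45.9247 213.96  ]
190 scene 0.088 [ 0.6084 -0.1441] 1.6721 [ 47.1501 214.3251]
190 scene 0.084 [0.591  0.1082] 1.3921 [ 45.7547 213.7473]
```

```bash
cat >> h.py <<'E'
def go(x,y,z,yaw,rows=5):
    "tool-frame shift (mm) and turn (deg) to TCP target with finger line at world yaw, tool down"
    t=telemetry.sense();Rc=R.from_quat(t["tool_rot"]);c,s=np.cos(yaw),np.sin(yaw)
    Rt=R.from_matrix(np.c_[[-s if 0 else s,-c,0],[c,s,0],[0,0,-1]])
    if abs((Rc.inv()*Rt).magnitude())>np.pi/2+.3: print("note: >108 deg turn")
    d=Rc.inv().apply(np.array([x,y,z])-t["tcp_pos"])*1000;r=(Rc.inv()*Rt).as_rotvec(degrees=True)
    print("t",round(t["t"],2),"shift",d.round(1),"turn",r.round(1),"yaw now",round(np.arctan2(*Rc.as_matrix()[[1,0],1]),3));return d,r
E
python3 - <<'E'
from h import *
a=snapshot("top");b=snapshot("scene")
print(tri(a,(35,103),b,(245,113)),tri(a,(25,300),b,(105,150)))
go(.512,.195,.25,-.18);go(.512,.195,.25,2.96)
E
```

```text
(array([0.76316664, 0.54687121, 0.00965985]), np.float64(0.000495480849309478)) (array([ 0.32523797,  0.560354  , -0.0008456 ]), np.float64(0.008242801044539933))Traceback (most recent call last):
  File "<stdin>", line 4, in <module>
  File "h.py", line 32, in go
    Rt=R.from_matrix(np.c_[[-s if 0 else s,-c,0],[c,s,0],[0,0,-1]])
  File "scipy/spatial/transform/_rotation.pyx", line 1143, in scipy.spatial.transform._rotation.Rotation.from_matrix
ValueError: Non-positive determinant (left-handed or null coordinate frame) in rotation matrix 0: [[-0.17902957  0.98384369  0.        ]
 [-0.98384369 -0.17902957  0.        ]
 [ 0.          0.         -1.        ]].
```

```bash
sed -i 's/\[-s if 0 else s,-c,0\]/[-s,c,0]/' h.py
python3 - <<'E'
from h import *
go(.512,.195,.20,-.18)
E
```

```text
t 0.4 shift [-436.6 -293.9   31.2] turn [-0.  0. 84.] yaw now 1.286
```

Call:
move_arm(commands="-45 -30 3 0 0 9 0; -90 -60 6 0 0 18 0; -135 -91 9 0 0 27 0; -180 -121 12 0 0 36 0; -220 -148 16 0 0 42 0", grip_force=30)

```text
t: 1.02
tcp_pos: [0.3464, 0.3946, 0.2156]
tool_rot: [0.489, 0.872, 0.0, 0.0]
force: [0.8, 1.0, -0.7]
finger_gap: 0.497
gripper_force: 0.0
```

Run:
```python
from h import *
go(.512,.195,.17,-.18)
```

```text
t 1.02 shift [-256.7   37.1   45.6] turn [ 0.1 -0.  41.8] yaw now 0.549
```

Call:
move_arm(commands="-55 8 10 0 0 9 0; -110 16 20 0 0 18 0; -165 24 30 0 0 27 0; -220 32 40 0 0 36 0; -257 37 46 0 0 42 0")

```text
t: 1.65
tcp_pos: [0.5133, 0.1946, 0.169]
tool_rot: [0.77, 0.638, 0.0, 0.0]
force: [-0.2, 0.5, 1.0]
finger_gap: 0.5
gripper_force: 0.0
```

Run:
```python
from h import *
go(.512,.195,.066,-.18)
```

```text
t 1.65 shift [  0.2  -1.5 103. ] turn [ 0.  -0.  -0.3] yaw now -0.186
```

Go down around the grip, then close.

Call:
move_arm(commands="0 -1 30 0 0 0 0; 0 -1 60 0 0 0 0; 0 -1 85 0 0 0 0; 0 -1 102 0 0 0 0; 0 -1 102 0 0 0 0")

```text
t: 2.28
tcp_pos: [0.5099, 0.1968, 0.0663]
tool_rot: [0.768, 0.641, -0.001, -0.001]
force: [0.3, 0.7, -0.2]
finger_gap: 0.5
gripper_force: 0.0
```

Call:
move_arm(commands="0 0 0 0 0 0 -1; 0 0 0 0 0 0 -1; 0 0 0 0 0 0 -1; 0 0 0 0 0 0 -1; 0 0 0 0 0 0 -1", grip_force=30)

```text
t: 2.9
tcp_pos: [0.5116, 0.1972, 0.0683]
tool_rot: [0.768, 0.641, 0.001, 0.001]
force: [0.2, 0.2, 6.8]
finger_gap: 0.221
gripper_force: 30.0
```

Run:
```python
from h import *
t=telemetry.sense();Rc=R.from_quat(t["tool_rot"]);g=t["tcp_pos"];print(g,t["force"],t["finger_gap"])
piv=np.array([.4985,.1165]);r=g[:2]-piv;print(np.linalg.norm(r),np.arctan2(r[1],r[0]))
# arc as tool-frame shifts, lever turned by a about pivot along tool -x line 82 mm away
a0=1.39;piv=g[:2]-.082*np.array([np.cos(a0),np.sin(a0)]);print("pivot",piv)
for k in range(1,12):
    a=np.radians(9.2*k);p=piv+.082*np.array([np.cos(a0+a),np.sin(a0+a)])
    print(k,Rc.inv().apply(np.r_[p-g[:2],0]).round(3)*1000,round(-9.2*k,1))
```

```text
[0.5116199  0.19716132 0.06832013] [0.15842414 0.21602635 6.75963175] 0.22120184865837061
0.0817213539527626 1.409554261357337
pivot [0.49687523 0.11649785]
1 [ -1. -13.  -0.] -9.2
2 [ -4. -26.  -0.] -18.4
3 [ -9. -38.  -0.] -27.6
4 [-16. -49.  -0.] -36.8
5 [-25. -59.  -0.] -46.0
6 [-35. -67.  -0.] -55.2
7 [-47. -74.  -0.] -64.4
8 [-59. -79.  -0.] -73.6
9 [-72. -81.  -0.] -82.8
10 [-85. -82.  -0.] -92.0
11 [-98. -81.  -0.] -101.2
```

Call:
move_arm(commands="-1 -13 -1 0 0 -9.2 -1; -4 -26 -1 0 0 -18.4 -1; -9 -38 -1 0 0 -27.6 -1; -16 -49 -1 0 0 -36.8 -1; -25 -59 -1 0 0 -46 -1")

```text
t: 3.52
tcp_pos: [0.4523, 0.1827, 0.0685]
tool_rot: [0.454, 0.891, 0.002, 0.004]
force: [8.4, -2.3, -8.3]
finger_gap: 0.215
gripper_force: 29.5
```

Run:
```python
from h import *
t=telemetry.sense();Rc=R.from_quat(t["tool_rot"]);g=t["tcp_pos"];print(g,t["force"],t["ft_torque"],t["finger_gap"])
piv=np.array([.4969,.1165]);r=g[:2]-piv;a0=np.arctan2(r[1],r[0]);print(np.linalg.norm(r),"lever",a0-1.39)
for k in range(1,7):
    a=np.radians(9.2*k);p=piv+.082*np.array([np.cos(a0+a),np.sin(a0+a)])
    print(k,Rc.inv().apply(np.r_[p-g[:2],0]).round(3)*1000,round(-9.2*k,1))
```

```text
[0.45230651 0.18266108 0.06846114] [ 8.42881518 -2.29428706 -8.33470763] [-0.50761515 -1.33359723 -0.13687505] 0.21524205108263353
0.0797863913987713 lever 0.7738683034581644
1 [  2. -13.  -0.] -9.2
2 [ -1. -26.  -0.] -18.4
3 [ -6. -38.  -0.] -27.6
4 [-12. -50.  -0.] -36.8
5 [-21. -60.  -0.] -46.0
6 [-31. -68.  -0.] -55.2
```

Call:
move_arm(commands="1 -13 0 0 0 -9.2 -1; -1 -26 0 0 0 -18.4 -1; -6 -38 0 0 0 -27.6 -1; -13 -50 0 0 0 -36.8 -1; -21 -60 0 0 0 -46 -1")

```text
t: 4.15
tcp_pos: [0.4214, 0.1309, 0.0686]
tool_rot: [0.071, 0.997, 0.001, 0.01]
force: [13.9, 4.5, -14.4]
finger_gap: 0.221
gripper_force: 29.7
```

Run:
```python
from h import *
t=telemetry.sense();g=t["tcp_pos"];print(g,t["force"],t["ft_torque"],t["finger_gap"])
piv=np.array([.4969,.1165]);r=g[:2]-piv;a0=np.arctan2(r[1],r[0]);print(np.linalg.norm(r),"lever",a0-1.39)
```

```text
[0.42136976 0.13085724 0.06861109] [ 13.93161623   4.49049349 -14.3840029 ] [ 0.72327801 -2.29473864 -0.03447019] 0.22077238472794522
0.07688268821278967 lever 1.5637477372941533
```

Call:
move_arm(commands="0 0 0 0 0 0 0; 0 0 0 0 0 0 0; 0 0 0 0 0 0 0; 0 0 -40 0 0 0 0; 0 0 -100 0 0 0 0")

```text
t: 4.78
tcp_pos: [0.4097, 0.1309, 0.168]
tool_rot: [0.072, 0.997, -0.0, -0.003]
force: [1.6, -0.1, 0.1]
finger_gap: 0.495
gripper_force: 0.0
```

Run:
```python
from h import *
t=telemetry.sense();print(t["tcp_pos"],t["force"])
go(.4446,-.139,.16,-.006)
```

```text
[0.40969441 0.13089048 0.16803431] [ 1.60523799 -0.07960093  0.08660111]
t 4.78 shift [ -73.6 -262.     7.9] turn [-0.3 -0.2 82. ] yaw now 1.426
```

Call:
move_arm(commands="-15 -52 0 0 0 10 1; -30 -105 0 0 0 20 1; -44 -157 0 0 0 30 1; -59 -210 0 0 0 40 1; -73 -260 5 0 0 50 1")

```text
t: 5.4
tcp_pos: [0.4461, -0.1385, 0.1635]
tool_rot: [0.49, 0.872, 0.0, 0.0]
force: [0.3, 0.5, 0.6]
finger_gap: 0.998
gripper_force: 0.0
```

Run:
```python
from h import *
go(.4446,-.139,.1,-.006)
a=snapshot("top");b=snapshot("scene")
for n,s,z in(("top",a,None),("scene",b,None)):
    for h in faces(s,190):
        c=h[:,0].mean(0); 
        z=min(((.088,(354,164),(342,251)),(.044,(349,247),(268,300)),(.084,(227,174),(270,190))),key=lambda t:np.hypot(*(c-np.array(t[1 if n=="top" else 2]))))[0]
        print(n,z,*[np.round(x,4) for x in pose(s,h,z)])
```

```text
t 5.4 shift [ 0.4 -1.6 63.5] turn [ 0.   0.  31.7] yaw now 0.547
top 0.084 [0.5862 0.1091] 1.4442 [ 66.7247 213.0098]
top 0.088 [ 0.6218 -0.1436] 1.674 [ 71.7172 212.6979]
scene 0.088 [ 0.6113 -0.1281] 1.6073 [ 65.7576 248.0215]
```

Call:
move_arm(commands="0 -1 25 0 0 10 1; 0 -1 50 0 0 20 1; 0 -1 63 0 0 30 1; 0 -1 63 0 0 31.7 1; 0 -1 63 0 0 31.7 1")

```text
t: 6.12
tcp_pos: [0.4454, -0.137, 0.1007]
tool_rot: [0.706, 0.708, 0.0, 0.0]
force: [0.5, -0.3, 0.4]
finger_gap: 1.004
gripper_force: 0.0
```

Run:
```python
from h import *
go(.4446,-.139,.013,-.006)
```

```text
t 6.12 shift [-2.  -0.8 87.7] turn [0.  0.  0.5] yaw now 0.003
```

Call:
move_arm(commands="-2 -1 30 0 0 0.5 1; -2 -1 60 0 0 0.5 1; -2 -1 80 0 0 0.5 1; -2 -1 87 0 0 0.5 1; -2 -1 87 0 0 0.5 1")

```text
t: 6.75
tcp_pos: [0.4446, -0.1396, 0.0136]
tool_rot: [0.71, 0.704, 0.0, 0.0]
force: [-0.3, 0.4, 0.6]
finger_gap: 0.996
gripper_force: 0.0
```

Call:
move_arm(commands="0 0 0 0 0 0 -1; 0 0 0 0 0 0 -1; 0 0 0 0 0 0 -1; 0 0 0 0 0 0 -1; 0 0 0 0 0 0 -1", grip_force=60)

```text
t: 7.38
tcp_pos: [0.4451, -0.1399, 0.0142]
tool_rot: [0.71, 0.704, 0.0, 0.001]
force: [1.7, 0.8, 4.8]
finger_gap: 0.502
gripper_force: 62.3
```

Call:
move_arm(commands="0 0 -15 0 0 0 -1; 0 0 -40 0 0 0 -1; 0 0 -80 0 0 0 -1; 0 0 -115 0 0 0 -1; 0 0 -130 0 0 0 -1")

```text
t: 8.0
tcp_pos: [0.444, -0.1393, 0.1452]
tool_rot: [0.71, 0.704, 0.0, 0.001]
force: [0.6, 0.1, -9.1]
finger_gap: 0.499
gripper_force: 64.5
```

Run:
```python
from h import *
t=telemetry.sense();print(t["tcp_pos"],t["force"],t["ft_torque"],t["finger_gap"])
go(.6088,-.146,.145,.102)
```

```text
[ 0.44397599 -0.13927195  0.14520954] [ 0.562878    0.06461425 -9.11079977] [ 0.05004988 -0.01526035 -0.04138335] 0.4989856450760427
t 8.0 shift [ -5.3 164.9   0.4] turn [ 0.1  0.  -6.4] yaw now -0.009
```

Call:
move_arm(commands="-1 25 0 0 0 -1 -1; -2 65 0 0 0 -2.5 -1; -4 110 0 0 0 -4.5 -1; -5 148 0 0 0 -6 -1; -5 165 0 0 0 -6.4 -1")

```text
t: 8.62
tcp_pos: [0.6101, -0.1456, 0.1425]
tool_rot: [0.67, 0.743, -0.0, -0.001]
force: [-0.4, -0.1, -8.7]
finger_gap: 0.498
gripper_force: 64.4
```

Run:
```python
from h import *
a=snapshot("top");b=snapshot("scene")
go(.6088,-.146,.107,.102)
for n,s in(("top",a),("scene",b)):
    x,y,w,h=(150,120,280,150) if n=="top" else (240,140,180,200)
    cv2.imwrite(f"pics/{n}2.png",cv2.resize(s["image"][y:y+h,x:x+w,::-1],None,fx=2.8,fy=2.8,interpolation=cv2.INTER_CUBIC))
```

```text
t 8.72 shift [-0.4 -1.1 35.4] turn [-0.  -0.   0.1] yaw now 0.104
```

View pics/scene2.png

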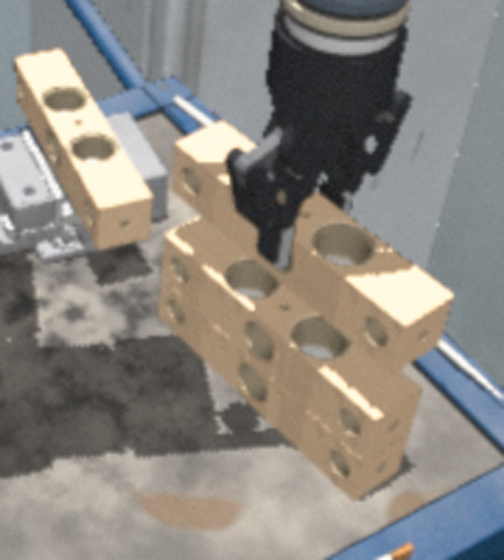

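The held block is level and parallel above the column, its near end at crop (415,330) over the column's end at (400,400). Lower it.

Call:
move_arm(commands="0 -1 12 0 0 0 -1; 0 -1 24 0 0 0 -1; 0 -1 32 0 0 0 -1; 0 -1 35 0 0 0 -1; 0 -1 36 0 0 0 -1")

```text
t: 9.35
tcp_pos: [0.6083, -0.1462, 0.1071]
tool_rot: [0.67, 0.742, -0.0, -0.0]
force: [1.1, 0.0, -8.0]
finger_gap: 0.501
gripper_force: 64.4
```

Call:
move_arm(commands="0 0 1 0 0 0 -1; 0 0 2 0 0 0 -1; 0 0 2.5 0 0 0 -1; 0 0 3 0 0 0 -1; 0 0 3.5 0 0 0 -1")

```text
t: 9.98
tcp_pos: [0.6083, -0.1461, 0.1038]
tool_rot: [0.67, 0.742, -0.0, 0.0]
force: [-0.7, 0.4, -9.4]
finger_gap: 0.499
gripper_force: 64.4
```

Call:
move_arm(commands="0 0 0.5 0 0 0 -1; 0 0 1 0 0 0 -1; 0 0 1.5 0 0 0 -1; 0 0 2 0 0 0 -1; 0 0 2.5 0 0 0 -1")

```text
t: 10.6
tcp_pos: [0.6084, -0.1462, 0.1019]
tool_rot: [0.67, 0.742, 0.0, 0.0]
force: [-2.1, 0.8, -2.7]
finger_gap: 0.502
gripper_force: 65.2
```

Call:
move_arm(commands="0 0 0.5 0 0 0 0.1; 0 0 0.5 0 0 0 0.3; 0 0 0.5 0 0 0 0.7; 0 0 0.5 0 0 0 0.7; 0 0 -3 0 0 0 0.7")

```text
t: 11.22
tcp_pos: [0.6082, -0.1461, 0.1043]
tool_rot: [0.67, 0.742, -0.0, -0.0]
force: [0.6, -0.4, 1.1]
finger_gap: 0.851
gripper_force: 0.0
```

Call:
move_arm(commands="0 0 -20 0 0 0 1; 0 0 -50 0 0 0 1; 0 0 -80 0 0 0 1; 0 0 -100 0 0 0 1; 0 0 -110 0 0 0 1")

```text
t: 11.85
tcp_pos: [0.6088, -0.1463, 0.2159]
tool_rot: [0.67, 0.742, 0.0, 0.001]
force: [0.1, -0.3, 0.3]
finger_gap: 0.999
gripper_force: 0.0
```

Run:
```python
from h import *
go(.5912,.1082,.16,-.18)
```

```text
t 11.85 shift [255.1   8.4  55.6] turn [ 0.1  0.  16.2] yaw now 0.103
```

Call:
move_arm(commands="35 1 0 0 0 3 1; 80 3 0 0 0 6 1; 115 4 0 0 0 10 1; 125 4 0 0 0 14 1; 125 4 0 0 0 16 1")

```text
t: 12.48
tcp_pos: [0.5989, -0.0204, 0.2138]
tool_rot: [0.767, 0.642, -0.0, -0.001]
force: [0.0, -0.5, 0.4]
finger_gap: 1.001
gripper_force: 0.0
```

Run:
```python
from h import *
a=snapshot("top");b=snapshot("scene")
o=[]
for n,s in(("top",a),("scene",b)):
    for vm in (175,190,205):
      for h in faces(s,vm): print(n,vm,h[:,0].mean(0).round(),*[np.round(x,4) for x in pose(s,h,.084)],*[np.round(x,4) for x in pose(s,h,.132)])
    x,y,w,h=(160,110,270,140) if n=="top" else (200,130,210,200)
    c=cv2.resize(s["image"][y:y+h,x:x+w,::-1],None,fx=2.9,fy=2.9,interpolation=cv2.INTER_CUBIC);cv2.imwrite(f"pics/{n}3.png",c)
```

```text
top 175 [384. 274.] [ 0.3975 -0.2074] 1.5696 [54.5933 81.0016] [ 0.4014 -0.1955] 1.5696 [51.4148 76.2856]
top 175 [383. 198.] [ 0.5389 -0.2098] 1.7656 [93.2973 96.728 ] [ 0.5346 -0.1978] 1.7656 [87.8654 91.0964]
top 175 [381. 152.] [ 0.6405 -0.2057] 1.5656 [ 97.5989 122.1034] [ 0.6303 -0.1939] 1.5656 [ 91.9164 114.9944]
top 190 [382. 157.] [ 0.6212 -0.2085] 1.4158 [ 76.1624 118.9566] [ 0.6121 -0.1966] 1.4158 [ 71.7282 112.0308]
top 205 [383. 157.] [ 0.6228 -0.2049] 1.6674 [ 49.1085 121.9613] [ 0.6136 -0.1931] 1.6674 [ 46.2494 114.8605]
scene 175 [265. 368.] [ 0.363  -0.2696] 1.5521 [48.791  76.4365] [ 0.3491 -0.2935] 1.5521 [44.915  70.3646]
scene 175 [350. 322.] [ 0.516  -0.2829] 0.4992 [82.5243 87.2535] [ 0.49   -0.3058] 0.4992 [75.9688 80.3222]
scene 175 [363. 246.] [ 0.6508 -0.1275] 1.6738 [ 63.5614 193.952 ] [ 0.614  -0.1627] 1.6738 [ 58.5121 178.5447]
scene 175 [264. 179.] [0.5932 0.1238] 1.3915 [ 46.5964 183.4811] [0.561  0.0686] 1.3915 [ 42.8949 168.9056]
scene 190 [357. 241.] [ 0.6507 -0.1273] 1.6734 [ 62.2422 193.4618] [ 0.6139 -0.1625] 1.6734 [ 57.2979 178.0934]
scene 190 [265. 178.] [0.5937 0.1246] 1.394 [ 45.6043 180.4539] [0.5615 0.0694] 1.394 [ 41.9817 166.1188]
scene 205 [361. 245.] [ 0.651  -0.1277] 1.6762 [ 61.5588 192.0827] [ 0.6142 -0.1629] 1.6762 [ 56.6686 176.8238]
scene 205 [265. 178.] [0.5939 0.125 ] 1.3921 [ 45.4635 179.71  ] [0.5617 0.0697] 1.3921 [ 41.8519 165.4341]
```

View pics/top3.png

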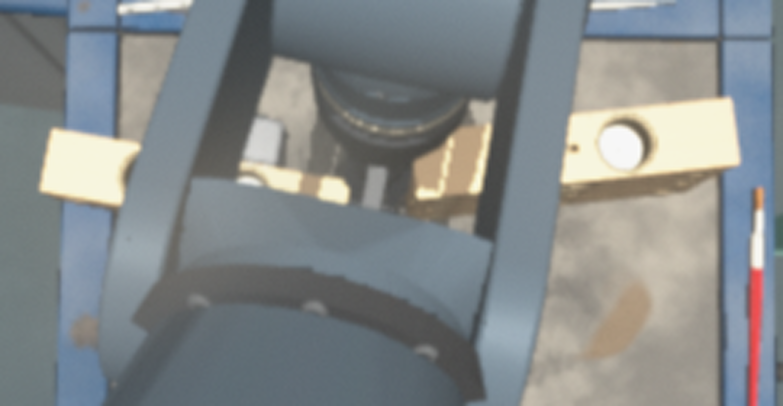

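View pics/scene3.png

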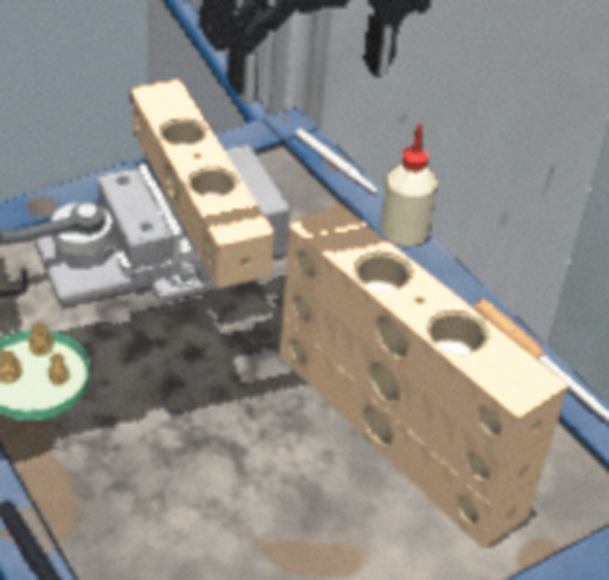

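The scene crop shows the third block flush on the column, with its small hole at full-frame (344.5,233.4). The vice block's hole at (267.9,183.4) hasn't moved, and the lever is swung with a gap at the jaw. Next, the vice block.

Run:
```python
from h import *
b=snapshot("scene")
print(onz(b,(344.5,233.4),.132),onz(b,(341.9,249.6),.088),onz(b,(267.9,183.4),.084))
go(.5912,.1082,.115,-.18)
```

```text
[[ 0.60642586 -0.14715226  0.132     ]] [[ 0.60748377 -0.14682034  0.088     ]] [[0.5910875  0.10740437 0.084     ]]
t 12.62 shift [126.8 -31.   99. ] turn [-0.   0.   0.2] yaw now -0.177
```

Call:
move_arm(commands="35 -9 0 0 0 0 1; 80 -20 10 0 0 0 1; 115 -29 35 0 0 0 1; 126 -31 70 0 0 0 1; 126 -31 98 0 0 0 1")

```text
t: 13.25
tcp_pos: [0.591, 0.1085, 0.1151]
tool_rot: [0.766, 0.643, -0.0, -0.0]
force: [0.4, 0.5, 0.2]
finger_gap: 0.999
gripper_force: 0.0
```

Run:
```python
from h import *
go(.5912,.1082,.0595,-.18)
```

```text
t 13.25 shift [-0.2  0.3 55.6] turn [-0.   0.   0.3] yaw now -0.175
```

Call:
move_arm(commands="0 0 20 0 0 0 1; 0 0 38 0 0 0 1; 0 0 49 0 0 0 1; 0 0 54 0 0 0 1; 0 0 55 0 0 0 1")

```text
t: 13.88
tcp_pos: [0.5914, 0.1079, 0.0614]
tool_rot: [0.767, 0.642, 0.0, 0.0]
force: [1.0, -0.4, -0.0]
finger_gap: 0.999
gripper_force: 0.0
```

Call:
move_arm(commands="0 0 0 0 0 0 -1; 0 0 0 0 0 0 -1; 0 0 0 0 0 0 -1; 0 0 0 0 0 0 -1; 0 0 0 0 0 0 -1", grip_force=80)

```text
t: 14.5
tcp_pos: [0.5916, 0.1081, 0.0623]
tool_rot: [0.767, 0.642, 0.001, 0.001]
force: [-0.4, 0.1, 5.8]
finger_gap: 0.488
gripper_force: 84.8
```

Grasp sits a bit high; open, go 3 mm deeper and close again.

Call:
move_arm(commands="0 0 0 0 0 0 0.5; 0 0 0 0 0 0 0.5; 0 0 4 0 0 0 0.5; 0 0 4 0 0 0 0.5; 0 0 4 0 0 0 0")

```text
t: 15.12
tcp_pos: [0.591, 0.1081, 0.0571]
tool_rot: [0.767, 0.642, -0.0, -0.0]
force: [-0.5, -0.9, 0.1]
finger_gap: 0.557
gripper_force: 0.0
```

Call:
move_arm(commands="0 0 0 0 0 0 -1; 0 0 0 0 0 0 -1; 0 0 0 0 0 0 -1; 0 0 0 0 0 0 -1; 0 0 0 0 0 0 -1")

```text
t: 15.75
tcp_pos: [0.5914, 0.108, 0.0576]
tool_rot: [0.767, 0.642, 0.0, 0.0]
force: [0.3, -0.3, 2.1]
finger_gap: 0.493
gripper_force: 83.0
```

Call:
move_arm(commands="0 0 -5 0 0 0 -1; 0 0 -15 0 0 0 -1; 0 0 -28 0 0 0 -1; 0 0 -38 0 0 0 -1; 0 0 -45 0 0 0 -1")

```text
t: 16.38
tcp_pos: [0.5914, 0.1081, 0.1034]
tool_rot: [0.767, 0.642, 0.0, 0.0]
force: [-0.2, 0.7, -7.6]
finger_gap: 0.494
gripper_force: 82.1
```

Run:
```python
from h import *
go(.6085,-.145,.195,.102)
```

```text
t 16.38 shift [-246.1   61.4  -91.6] turn [  0.1  -0.  -16. ] yaw now -0.177
```

Call:
move_arm(commands="0 0 -20 0 0 0 -1; 0 0 -50 0 0 0 -1; -5 1 -78 0 0 0 -1; -25 6 -90 0 0 -1 -1; -55 14 -92 0 0 -3 -1")

```text
t: 17.0
tcp_pos: [0.5954, 0.0518, 0.196]
tool_rot: [0.749, 0.663, 0.001, 0.001]
force: [0.5, -0.8, -8.2]
finger_gap: 0.497
gripper_force: 82.9
```

Run:
```python
from h import *
go(.6085,-.145,.195,.102)
```

```text
t 17.0 shift [-193.8   36.8    1. ] turn [  0.1  -0.  -12.8] yaw now -0.121
```

Call:
move_arm(commands="-45 9 0 0 0 -3 -1; -95 18 0 0 0 -6 -1; -145 28 0 0 0 -10 -1; -180 34 0 0 0 -12 -1; -194 37 0 0 0 -12.8 -1")

```text
t: 17.62
tcp_pos: [0.6075, -0.148, 0.1943]
tool_rot: [0.672, 0.741, -0.0, 0.0]
force: [0.2, 0.5, -6.7]
finger_gap: 0.491
gripper_force: 82.7
```

Run:
```python
from h import *
b=snapshot("scene")
go(.6085,-.145,.153,.102)
cv2.imwrite("pics/scene4.png",cv2.resize(b["image"][120:330,220:420,::-1],None,fx=2.8,fy=2.8,interpolation=cv2.INTER_CUBIC))
```

```text
t 17.68 shift [ 4.   1.1 41.3] turn [ 0.   0.1 -0.3] yaw now 0.097
```

View pics/scene4.png

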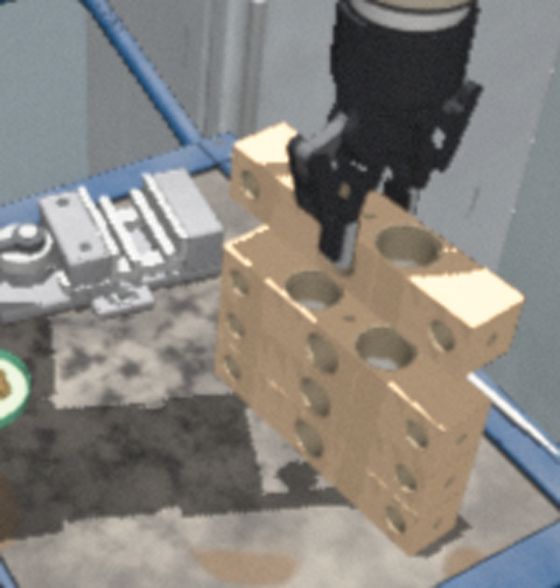

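The vice block hangs level and parallel over the column of three, its near end at crop (490,345) and the column's near end at (440,430). Lower it.

Call:
move_arm(commands="4 1 10 0 0 -0.3 -1; 4 1 22 0 0 -0.3 -1; 4 1 32 0 0 -0.3 -1; 4 1 37 0 0 -0.3 -1; 4 1 39 0 0 -0.3 -1")

```text
t: 18.3
tcp_pos: [0.6084, -0.1411, 0.1547]
tool_rot: [0.669, 0.743, -0.0, -0.0]
force: [0.4, -0.5, -8.0]
finger_gap: 0.495
gripper_force: 82.7
```

Call:
move_arm(commands="0 0 0.5 0 0 0 -1; 0 0 1 0 0 0 -1; 0 0 1.5 0 0 0 -1; 0 0 2 0 0 0 -1; 0 0 2.5 0 0 0 -1")

```text
t: 18.92
tcp_pos: [0.6085, -0.1416, 0.1528]
tool_rot: [0.669, 0.743, 0.0, 0.0]
force: [-0.2, -0.5, -7.9]
finger_gap: 0.495
gripper_force: 82.7
```

Call:
move_arm(commands="-1.5 0 0 0 0 0 -1; -3.5 0 0 0 0 0 -1; -3.5 0 0.5 0 0 0 -1; -3.5 0 1 0 0 0 -1; -3.5 0 1.5 0 0 0 -1")

```text
t: 19.55
tcp_pos: [0.6088, -0.1449, 0.1512]
tool_rot: [0.669, 0.743, 0.0, -0.0]
force: [0.1, 0.1, -8.1]
finger_gap: 0.496
gripper_force: 82.7
```

Call:
move_arm(commands="0 0 0.5 0 0 0 -1; 0 0 1 0 0 0 -1; 0 0 1.5 0 0 0 -1; 0 0 2 0 0 0 -1; 0 0 2 0 0 0 -1")

```text
t: 20.18
tcp_pos: [0.6088, -0.145, 0.1493]
tool_rot: [0.669, 0.743, -0.0, -0.0]
force: [-0.5, -0.3, -8.1]
finger_gap: 0.495
gripper_force: 82.7
```

Call:
move_arm(commands="0 0 0.5 0 0 0 -1; 0 0 1 0 0 0 -1; 0 0 1.5 0 0 0 -1; 0 0 1.5 0 0 0 -1; 0 0 1.5 0 0 0 -1")

```text
t: 20.8
tcp_pos: [0.609, -0.145, 0.1489]
tool_rot: [0.669, 0.743, 0.0, 0.0]
force: [-3.2, 1.7, 4.9]
finger_gap: 0.496
gripper_force: 84.3
```

Contact. Release and withdraw.

Call:
move_arm(commands="0 0 0 0 0 0 0.1; 0 0 0 0 0 0 0.3; 0 0 0 0 0 0 0.7; 0 0 0 0 0 0 0.7; 0 0 -3 0 0 0 0.7")

```text
t: 21.42
tcp_pos: [0.6087, -0.145, 0.1506]
tool_rot: [0.669, 0.743, -0.0, -0.0]
force: [-0.0, 0.2, -0.3]
finger_gap: 0.851
gripper_force: 0.0
```

Call:
move_arm(commands="0 0 -20 0 0 0 1; 0 0 -50 0 0 0 1; 0 0 -80 0 0 0 1; 0 0 -100 0 0 0 1; 40 -20 -110 0 0 0 1")

```text
t: 22.05
tcp_pos: [0.587, -0.1095, 0.2626]
tool_rot: [0.67, 0.742, 0.001, 0.003]
force: [-0.6, 1.5, -0.1]
finger_gap: 0.996
gripper_force: 0.0
```

Call:
move_arm(commands="40 -20 0 0 0 0 1; 95 -45 0 0 0 0 1; 150 -70 0 0 0 0 1; 200 -95 0 0 0 0 1; 220 -100 0 0 0 0 1")

```text
t: 22.68
tcp_pos: [0.4597, 0.1033, 0.2611]
tool_rot: [0.668, 0.744, -0.0, -0.001]
force: [0.6, 0.2, 0.3]
finger_gap: 1.001
gripper_force: 0.0
```

Run:
```python
from h import *
b=snapshot("scene");print(telemetry.sense()["t"])
cv2.imwrite("pics/scene5.png",cv2.resize(b["image"][130:330,190:450,::-1],None,fx=2.9,fy=2.9,interpolation=cv2.INTER_CUBIC))
for h in faces(b,195): print(h[:,0].mean(0).round(),*[np.round(x,4) for x in pose(b,h,.176)])
```

```text
22.725
[349. 216.] [ 0.6229 -0.1436] 1.6737 [ 76.8953 212.1004]
```

View pics/scene5.png

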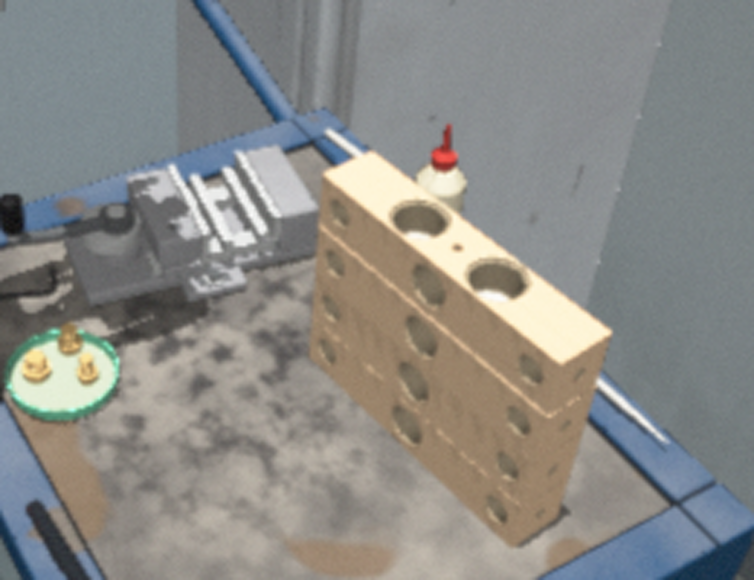

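The column stands four high and flush. Only a 1–2 mm ledge shows under the top block, along crop (320,230)–(550,410), and the small hole is at full-frame (348,215). The oil can and the file look undisturbed. Handing in.

Run:
```python
from h import *
b=snapshot("scene");print(onz(b,(347.9,215.2),.176))
from station import ticket
print(ticket.sign_off())
```

```text
[[ 0.60758511 -0.14638672  0.176     ]]
the job is handed in; nothing more can be done
None
```

I swung the cam lever to about 1.56 rad, stacked the loose block and then the vice block on the column so it stands four high and flush to within about 2 mm, and handed the job in at about 23 s; the sign-off returned no verdict.

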